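Hold a heat-sink angle in the drill jig with one diagonal push

TASK

The long aluminium angle without holes is next to be drilled through the jig's fence. Lift the brush off the jig and lay it flat on the bench, then set the angle on the jig's bed and slide it home: left end against the end stop, back of its standing leg flush on the fence; finish with one firm diagonal push on it, down and back at once, so that bed and fence each feel about 8 N, and end the program while still holding that push. Drop nothing, do not shift the stop, and leave the short angle, the multimeter and the blue driver where they lie.

Things in the scene. Friction and masses are not known exactly. Their poses are not given: they have to be found in the camera images.
- jig: Drill jig, fixed to the bench: grey foot plate 136 (x) x 204 (y) x 8 mm. Origin at the centre of its underside, on the bench; x points from its open front to its fence, y along the fence, z up. It stands turned by up to 0.15 rad.
- bed: Bright steel bed on the foot plate, 98 x 190 mm, its top 14 mm above the bench; in the jig's frame it runs from x = -60 mm to the fence's face at x = 38 mm. Same origin and axes as the jig.
- fence: Dark upright steel plate at the back of the bed, 190 mm long, 12 mm thick, from x = 38 mm (its flat front face) in the jig's frame, its top 56 mm above the bench, 42 mm above the bed; two round drill bushes in it. Same origin and axes as the jig.
- fence_foot (a point): Point where the fence's face meets the top of the bed, midway along the fence (x 38, y 0, z 14 mm in the jig's frame). Axes as the jig.
- stop (a joint): Setting of the end stop (m): 0 to 0.03, grows as the stop moves along the fence towards the jig's -y. Clamped by a thumb screw: it slips only above about 45 N. Its setting is not to be changed.
- stop_face (a point): Foot of the middle of the end stop's face that looks to the jig's -y. The stop is a dark block on the left (+y) part of the bed, 70 mm along the jig's x (it reaches from the fence 70 mm forward), 16 mm thick, 26 mm high, with a black thumb screw on top (to 39 mm above the bed). Axes as the jig.
- work: The blank: plain aluminium angle without holes, 0.135 kg, 90 mm long along its y. Flat leg 40 mm wide (x -20 to 20 mm) and 8 mm thick lies on the bench; standing leg 8 mm thick (x 12 to 20 mm), top at 36 mm. Origin at the centre of the underside. In the jig its +x side (outer face of the standing leg) goes to the fence, its +y end to the stop. Starts on one side of the jig.
- work_heel (a point): Middle of the blank's outer bottom edge, under the back face of its standing leg (20, 0, 0 mm in the blank's frame).
- work_end (a point): Bottom corner of the blank at its +y end below the back face of the standing leg (20, 45, 0 mm in the blank's frame); this end goes against the stop.
- short_angle: Finished angle of the same section, only 60 mm long, two holes in its standing leg. Origin and axes like the blank's. It lies on the other side of the jig and stays there.
- brush: Black brush, a flat bar 118 mm long (x), 12 mm wide (y), 7 mm thick, 20 g, left lying on the jig's bed along the fence, in the blank's place; right of the jig (-y) some 70 mm of bench beside the foot plate are free for it. Origin at the centre of its underside.
- meter: Yellow multimeter, 130 x 70 x 37 mm, lies flat on the bench at the front left; to be left alone. Origin at the centre of its underside.
- driver: Blue precision screwdriver, 146 mm long (x), 12 mm thick, on the bench at the front right; to be left alone. Origin at the middle of its underside.

How it is judged:
On the way, in this order (a step that is already met when the one before it is completed fails the run):
1. the fingers have lifted the brush clear of the bed (height (world z) of brush above 0.03 m and contact force between the fingers and brush above 0.3 N), for 0.1 s.
2. the brush lies flat on the bench, off the jig and let go (height (world z) of brush below 0.006 m and angle between brush's own z axis and vertical below 0.12 rad and contact force between the fingers and brush below 0.1 N), for 0.2 s.
3. the blank stands on the jig's bed (z of work_heel in the frame of fence_foot between -0.003 and 0.002 m and angle between work's own z axis and vertical below 0.04 rad and x of work_heel in the frame of fence_foot between -0.085 and 0.003 m and y of work_heel in the frame of fence_foot between -0.09 and 0.06 m), for 0.2 s.
At the end, for the whole second after the job is handed in: Blank level on the bed (2 mm), back within 2.5 mm of the fence and 2 degrees parallel, +y end within 3 mm of the stop, at rest; pushed by the fingers so that it presses on the fence with over 3 N and on the bed with over 4 N; brush flat on the bench, let go. Holds through the last second (all of step 2 and z of work_heel in the frame of fence_foot between -0.003 and 0.002 m and angle between work's own z axis and vertical below 0.04 rad and x of work_heel in the frame of fence_foot between -0.0025 and 0.003 m and angle between the x axis of work and the x axis of jig, either way round below 0.035 rad and y of work_end in the frame of stop_face above -0.003 m and contact force between work and fence above 3 N and contact force between work and bed above 4 N and contact force between the fingers and work above 3 N and linear speed of work below 0.01 m/s); the arm keeps its last pose, push and grip.
It fails at once if the brush is dropped or flung (moves fast while not held) (linear speed of brush above 0.7 m/s and contact force between the fingers and brush below 0.1 N).
It fails at once if the blank is dropped or flung (moves fast while not held) (linear speed of work above 0.7 m/s and contact force between the fingers and work below 0.1 N).
It fails at once if the end stop is shifted by more than 4 mm (distance of stop_face from where it was at the start of the episode above 0.004 m).
It fails at once if the short angle, the multimeter or the driver is moved by more than 20 mm (distance of any of short_angle, meter, driver from where it was at the start of the episode above 0.02 m).
It also fails if it takes over 64 s, if anything falls off the work surface, if the arm or the gripper's body presses on something with over 40 N, if the wrist force passes 120 N, or if a joint passes its speed limit or range.

ROBOT

A 6-joint arm with a two-finger parallel gripper is mounted at the origin on a cart in front of the work surface, level with it; the furniture and walls round the work are solid. World frame = base frame: x ahead of the robot, y to its left, z up, the work surface at z = 0. Lengths are in m, angles in rad, forces in N, time in s.
With the tool pointing down it reaches from about 0.375 to 0.9 m from the base axis. Payload 3.1 kg.
Tool frame: the origin (TCP) lies midway between the tips of the shut fingers; the grasp point (between the pads) lies 19 mm behind it; z points along the fingers, y is the line along which they close (so a half turn about z gives the same grasp; the last joint's range is limited). The gripper opens to 85 mm and grips with 20 to 120 N. Pads are 22 mm wide; open, the fingers measure 114 mm over their backs; the gripper's body (76 mm by 85 mm) begins 54 mm behind the grasp point. The pads swing forward as they close: fully open they stand 13 mm farther back than shut.
Start: joints at [-1.498, 0.527, 1.433, -0, 1.181, -0.178], TCP at [0.156, -0.605, 0.231] pointing down, gripper open.
Joint ranges: [-3.08, 3.08], [-0.75, 2.2], [0.22, 2.44], [-1.43, 4.57], [0, 2.65], [-2.85, 2.85]. Speed limits (rad/s): [2.79, 2.79, 3.14, 3.14, 3.14, 3.14].

INTERFACE

Orientations are given as a unit quaternion [x, y, z, w].
In Python, from station import manip gives the robot as it stands.
- The arm moves only by the tool step_arm, never from a script. Its argument "targets" is text: rows parted by semicolons, each of 4 numbers parted by spaces: the shift along the tool's x, y, z in mm, then the turn about the tool's z in degrees. A call has 1 to 12 rows; each row is the pose to reach, as a shift and turn from the pose commanded when the call began, along the tool's axes at that moment; what a row does not reach only later rows make up. A row lasts 1/10 s, in which the tool goes at most 50 mm and 8.59 degrees, less where a joint would pass 70% of its speed; a pose out of reach is approached as far as the arm can. A call with a gripper value outside its range is refused whole. "gripper" is the closure, from 0 (fully open) to 1 (shut), set as the call begins (left out, the last holds). The fingers move at their own pace and stop on an object; "squeeze" is the grip in N (left out, the last holds). Time passes only in rows, so rows that repeat a pose let the fingers close. It gives the time, the measured TCP pose, the force, the opening and the grip force at its end, in the units of the state.
- manip.sense(): the state, without advancing time (a new reading comes with each control period).
- manip.snapshot(name): name is "scene" or "top"; returns the picture (480x640x3 uint8, red, green, blue); there is no depth.
- manip.get_calibration(name): a dict with "fov_y" (degrees; the focal length in pixels is half the picture's height over the tangent of half this angle, whatever the lens; pixels are square), "cx", "cy" (the principal point, pixels), "extrinsics" (4x4, takes a point from camera to world coordinates). Camera axes: x right, y down, z forward; pixel columns grow to the right and rows downward; lengths in m; the calibration is good to about 2 mm. A picture is of the moment at which its call begins. get_calibration takes no time and is no camera call.
- manip.sign_off(): hands the job in; it is judged then, once.
Trained networks look in the newest picture that a camera, given by its name, has taken for a name from the list of things; names that differ only in an ending like _2 or _b are one class to them, and where a whole thing is asked for, a point or a joint stands for the part that bears it (a point fixed in the world has none). Each returns a list of dicts, best first, with "p" (0 to 1); they miss things now and then, are a little off and sometimes report something else, mostly with a low value. They report only what shows in the picture. A call takes as long as a camera call.
- manip.recognise(camera, query): "position" ([column, row] in pixels, amid what is visible of it).
- manip.masks_of(camera, query): "pixels" (480x640 bool, what is visible of it) and "position" ([column, row] in pixels, amid what is visible of it).
- manip.mark_of(camera, query): "position" ([column, row] in pixels: a listed point, or the origin of a listed thing).
The state is a dict: "t": time; "q": joint angles; "qd": joint speeds; "tau": joint torques, N m; "tcp_pos": TCP position; "tool_rot": TCP orientation; "force": force on the tool from outside, world axes, zero at the start; "ft_torque": the same for the moment, N m; "finger_gap": opening from 0.0 (shut) to 1.0 (fully open); "gripper_force": force on a finger pad.
Only numpy, scipy, OpenCV 4.12 (cv2) and the standard library are available. Lean on these libraries where they do the work, as an engineer would, in place of code of your own. Each camera call takes 0.05 s, during which the arm holds its last target. There are 200 camera calls.

## Working session

There is one attempt and no reset: what is moved stays moved. The work goes in short steps, Python scripts to look and compute and a tool call to move; the robot and the scene stay as the last step left them, time stands still between calls to the robot, and variables do not carry over. Pictures are saved under pics/ and viewed, at most 10 in all, crops included, and the job is handed in when it is done.

Besides the shell and the picture viewer there is one more tool, called in YAML: its name, and indented under it one key for each argument. step_arm: Moves the arm, as the interface text tells. Its arguments: {"type":"object","properties":{"targets":{"type":"string"},"gripper":{"type":"number"},"squeeze":{"type":"number"}},"required":["targets"]}

```bash
mkdir -p pics; ls; cat > h.py <<'E'
import numpy as np,cv2
from station import manip
from scipy.spatial.transform import Rotation as R
def cal(n):
    c=manip.get_calibration(n);return 240/np.tan(np.radians(c['fov_y'])/2),c['cx'],c['cy'],np.array(c['extrinsics'])
def unproj(n,p,z):
    f,cx,cy,E=cal(n);d=E[:3,:3]@np.array([(p[0]-cx)/f,(p[1]-cy)/f,1]);o=E[:3,3];return o+d*(z-o[2])/d[2]
def proj(n,P):
    f,cx,cy,E=cal(n);q=(np.atleast_2d(P)-E[:3,3])@E[:3,:3];return np.c_[f*q[:,0]/q[:,2]+cx,f*q[:,1]/q[:,2]+cy]
def save(n,name):
    im=manip.snapshot(n);cv2.imwrite('pics/'+name,im[:,:,::-1]);return im
E
python3 - <<'E'
from h import *
np.set_printoptions(precision=4,suppress=True)
for n in('top','scene'):
    im=save(n,n+'0.png');print(n,cal(n))
    for q,z in(('jig',0),('fence_foot',.014),('stop_face',.014),('work',0),('work_heel',0),('work_end',0),('brush',.014),('short_angle',0),('meter',0),('driver',0)):
        r=manip.mark_of(n,q)
        print(q,[(np.round(a['position'],1),round(a['p'],2),unproj(n,a['position'],z)[:2]) for a in r[:2]])
s=manip.sense();print(s)
E
```

```text
pics
top (np.float64(449.0190299453313), 330.75945955787165, 239.81930636089973, array([[-0.004 , -0.9936,  0.1124,  0.3247],
       [-0.9995,  0.0005, -0.0314,  0.0123],
       [ 0.0312, -0.1125, -0.9932,  1.36  ],
       [ 0.    ,  0.    ,  0.    ,  1.    ]]))
jig [(array([388. , 208.8]), 0.96, array([ 0.575 , -0.2079]))]
fence_foot [(array([264.8, 227. ]), 0.43, array([0.5161, 0.1684]))]
stop_face [(array([371.2, 206.8]), 0.62, array([ 0.5785, -0.1542]))]
work [(array([269.9, 230.5]), 0.85, array([0.5074, 0.1545])), (array([185.7, 253.5]), 0.25, array([0.4375, 0.4061]))]
work_heel [(array([263.8, 224.9]), 0.67, array([0.5246, 0.1732]))]
work_end [(array([254.8, 227.9]), 0.58, array([0.5153, 0.2003]))]
brush [(array([402.7, 210.9]), 0.45, array([ 0.566 , -0.2506]))]
short_angle [(array([409.3, 262.6]), 0.72, array([ 0.4087, -0.2701]))]
meter [(array([181.9, 253.4]), 0.9, array([0.4378, 0.4174]))]
driver [(array([453.7, 296.4]), 0.58, array([ 0.3059, -0.4031])), (array([404.3, 213. ]), 0.47, array([ 0.5619, -0.2582]))]
scene (np.float64(623.5418857820692), 329.5119957042054, 242.644
[... 690 characters left out ...]
), 0.65, array([ 0.4375, -0.2642])), (array([418.8, 273. ]), 0.23, array([ 0.5859, -0.207 ]))]
meter [(array([213.3, 213.3]), 0.57, array([0.4438, 0.4096]))]
driver [(array([412. , 364.7]), 0.78, array([ 0.3004, -0.4079]))]
{'t': 1.1, 'q': array([-1.4975,  0.5275,  1.4327, -0.    ,  1.1814, -0.1785]), 'qd': array([-0.0007, -0.0015,  0.0005, -0.    , -0.0004,  0.    ]), 'tau': array([  0.0009, -44.2334, -17.8422,  -0.0001,   0.0007,  -0.    ]), 'tcp_pos': array([ 0.1557, -0.6053,  0.2313]), 'tool_rot': array([ 0.9921,  0.1256, -0.    ,  0.    ]), 'force': array([ 0.1146,  0.4282, -0.4068]), 'ft_torque': array([ 0.0118, -0.0012,  0.0021]), 'gripper_force': 0.0, 'finger_gap': 1.002220670816194}
```

```bash
python3 - <<'E'
import cv2
a=cv2.imread('pics/top0.png')[150:330,220:490];cv2.imwrite('pics/top0c.png',cv2.resize(a,None,fx=2.96,fy=2.96,interpolation=cv2.INTER_CUBIC))
a=cv2.imread('pics/scene0.png')[190:340,250:510];cv2.imwrite('pics/scene0c.png',cv2.resize(a,None,fx=3,fy=3,interpolation=cv2.INTER_CUBIC))
E
```

```text
(no output)
```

View pics/top0c.png

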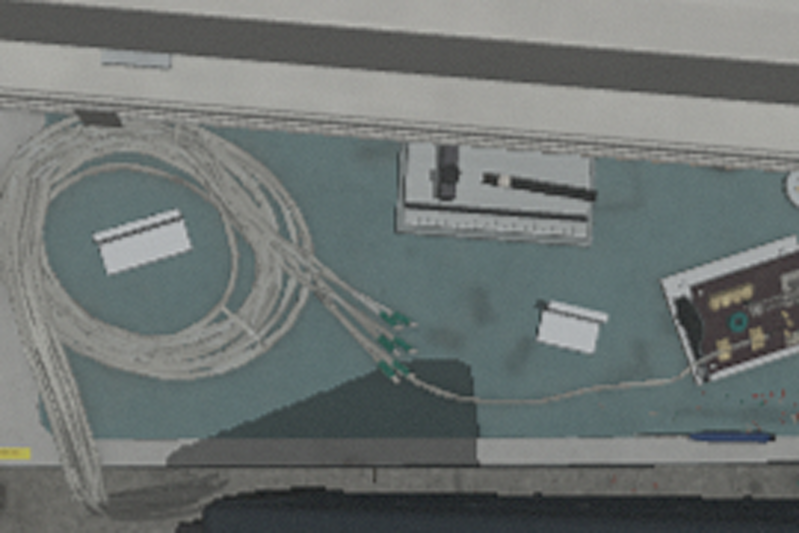

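View pics/scene0c.png

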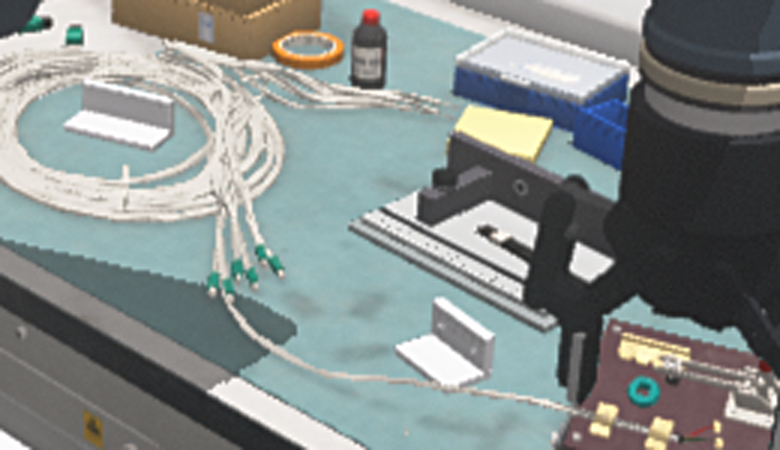

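View pics/scene0.png

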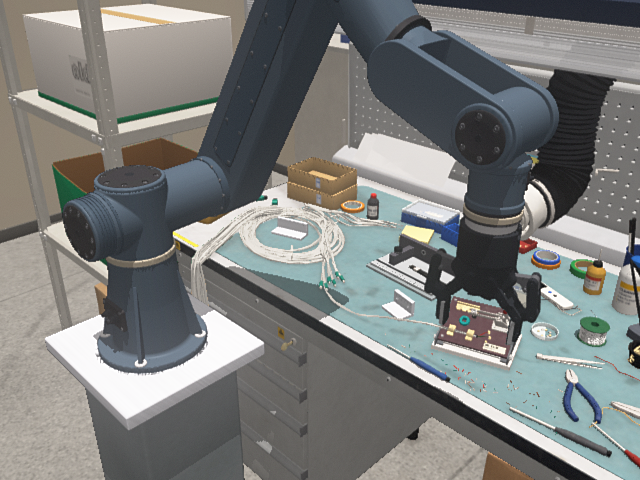

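View pics/top0.png

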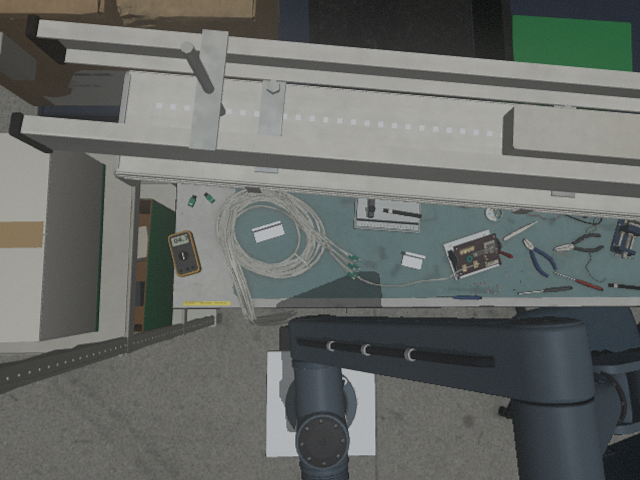

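```bash
cat >> h.py <<'E'
from scipy.optimize import minimize
ANG=lambda L:[((-.02,.02),(-L/2,L/2),(0,.008)),((.012,.02),(-L/2,L/2),(0,.036))]
BRUSH=[((-.059,.059),(-.006,.006),(0,.007))]
JIG=[((-.068,.068),(-.102,.102),(0,.008)),((-.06,.038),(-.095,.095),(.008,.014)),((.038,.05),(-.095,.095),(.008,.056))]
def pts(boxes,p,z0):
    c,s=np.cos(p[2]),np.sin(p[2]);out=[]
    for b in boxes:
        P=np.array([(x,y,z) for x in b[0] for y in b[1] for z in b[2]])
        out.append(np.c_[p[0]+c*P[:,0]-s*P[:,1],p[1]+s*P[:,0]+c*P[:,1],z0+P[:,2]])
    return out
S=8
def sil(n,boxes,p,z0):
    m=np.zeros((480*4,640*4),np.uint8)
    for P in pts(boxes,p,z0):
        h=cv2.convexHull(((proj(n,P)+.5)*4*16).astype(np.int32).reshape(-1,1,2));cv2.fillConvexPoly(m,h,255,shift=4)
    return cv2.resize(m,(640,480),interpolation=cv2.INTER_AREA)/255.
def fit(cams,masks,boxes,p0,z0,valid=None):
    def cost(v):
        p=np.array(p0)+v*[.01,.01,.1];c=0
        for i,n in enumerate(cams):
            d=np.abs(sil(n,boxes,p,z0)-masks[i])
            if valid is not None:d=d*valid[i]
            c+=d.sum()/max(masks[i].sum(),1)
        return c
    r=minimize(cost,np.zeros(3),method='Nelder-Mead',options=dict(initial_simplex=np.array([[0,0,0],[1.,0,0],[0,1.,0],[0,0,1.]])*1.0,xatol=.005,fatol=1e-4,maxiter=200))
    return np.array(p0)+r.x*[.01,.01,.1],r.fun
def mask(n,q):
    r=manip.masks_of(n,q);return [(a['p'],a['pixels'].astype(float),a['position']) for a in r]
E
cat > a.py <<'E'
from h import *
np.set_printoptions(precision=4,suppress=True)
M={}
for n in('top','scene'):
    manip.snapshot(n)
    for q in('work','brush','jig','fence','short_angle'):
        r=mask(n,q);print(n,q,[(round(a[0],2),int(a[1].sum()),np.round(a[2],0)) for a in r[:3]])
        if r:M[n,q]=r[0][1]
np.savez('m.npz',**{a+'_'+b:v for (a,b),v in M.items()})
for q,b,p0,z in(('work',ANG(.09),(.515,.163,.15),0),('brush',BRUSH,(.57,-.25,-1.6),.014),('short_angle',ANG(.06),(.43,-.265,-.1),0)):
    for cams in(('top',),('scene',),('top','scene')):
        if all((n,q) in M for n in cams):print(q,cams,fit(cams,[M[n,q] for n in cams],b,p0,z))
for z in(.3,.5,.7,.9):print(z,unproj('top',(400,192),z),proj('scene',unproj('top',(400,192),z)),proj('scene',unproj('top',(600,210),z)))
E
python3 a.py
```

```text
top work [(0.76, 422, array([267., 231.]))]
top brush [(0.53, 149, array([406., 213.]))]
top jig [(0.88, 1894, array([383., 217.]))]
top fence []
top short_angle [(0.55, 307, array([412., 263.]))]
scene work [(0.79, 623, array([291., 227.]))]
scene brush [(0.57, 109, array([422., 270.]))]
scene jig [(0.55, 2228, array([410., 267.]))]
scene fence [(0.59, 625, array([419., 250.])), (0.16, 98, array([421., 270.]))]
scene short_angle [(0.88, 597, array([401., 303.]))]
work ('top',) (array([0.5035, 0.1593, 0.2981]), np.float64(0.10575225350803828))
work ('scene',) (array([0.5083, 0.1638, 0.2995]), np.float64(0.05189941144997324))
work ('top', 'scene') (array([0.5049, 0.16  , 0.3007]), np.float64(0.24275784545673))
brush ('top',) (array([ 0.5605, -0.2476, -1.7335]), np.float64(0.24442689827608896))
brush ('scene',) (array([ 0.5675, -0.2342, -1.7356]), np.float64(1.3287281885231155))
brush ('top', 'scene') (array([ 0.5622, -0.2469, -1.7746]), np.float64(1.773435181596806))
short_angle ('top',) (array([ 0.4157, -0.2764, -0.2391]), np.float64(0.07095867663026123))
short_angle ('scene',) (array([ 0.4208, -0.2744, -0.237 ]), np.float64(0.09501757151771931))
short_angle ('top', 'scene') (array([ 0.4171, -0.2766, -0.2465]), np.float64(0.2682056254318793))
0.3 [ 0.561  -0.1892  0.3   ] [[415.4111 152.0599]] [[643.3032 229.8562]]
0.5 [ 0.5164 -0.1512  0.5   ] [[393.4862  56.0425]] [[578.6288  94.5471]]
0.7 [ 0.4719 -0.1132  0.7   ] [[367.8696 -56.1422]] [[509.3414 -50.4131]]
0.9 [ 0.4273 -0.0752  0.9   ] [[ 337.5432 -188.9531]] [[ 434.9292 -206.0953]]
```

```bash
python3 - <<'E'
from h import *
im=cv2.imread('pics/scene0.png')
a=cv2.resize(im[0:200,330:640],None,fx=2.5,fy=2.5,interpolation=cv2.INTER_CUBIC)
for z,c in((.45,(0,0,255)),(.5,(0,255,255)),(.55,(0,255,0)),(.6,(255,0,255))):
    q=proj('scene',[unproj('top',(u,175+(u-115)*40/525.),z) for u in(115,630)])
    q=((q-[330,0])*2.5).astype(int);cv2.line(a,tuple(map(int,q[0])),tuple(map(int,q[1])),c,1)
cv2.imwrite('pics/s1.png',a)
E
```

```text
(no output)
```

View pics/s1.png

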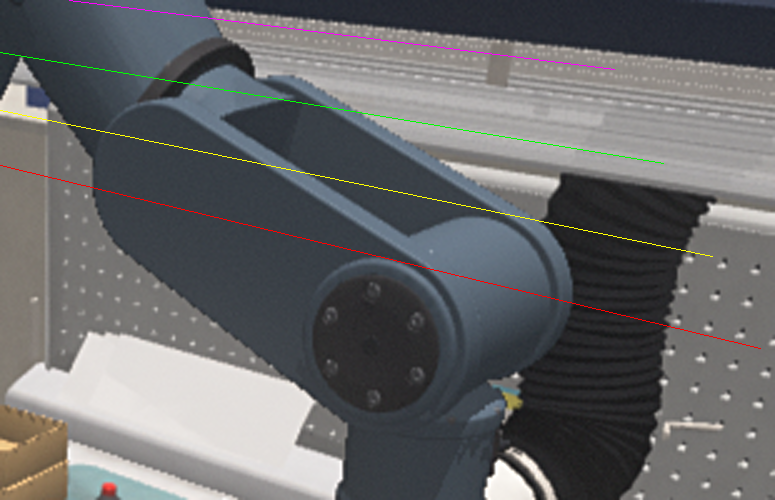

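```bash
cat > b.py <<'E'
from h import *
np.set_printoptions(precision=4,suppress=True)
d=np.load('m.npz')
jt,js=d['top_jig'],d['scene_jig']
C,Rr=np.meshgrid(np.arange(640),np.arange(480))
edge=175+(C-115)*40/525.
print('top row min by col',[(c,int(np.where(jt[:,c])[0].min()),int(np.where(jt[:,c])[0].max())) for c in range(356,422,8) if jt[:,c].any()], 190+0)
vt=(Rr>edge+8).astype(float); vs=(C<424).astype(float)
print([ (c,175+(c-115)*40/525.) for c in(360,420)])
STOP=((-.032,.038),(.045,.061),(.014,.053))
for nm,cams,mm,v in(('t',('top',),[jt],[vt]),('s',('scene',),[js],[vs]),('ts',('top','scene'),[jt,js],[vt,vs])):
    print(nm,fit(cams,mm,JIG,(.575,-.21,-.08),0,v))
for z in(.35,.4,.45,.5):print(z,proj('scene',[[.156,-.605,z]]))
E
python3 b.py
```

```text
top row min by col [(356, 199, 228), (364, 198, 229), (372, 199, 229), (380, 200, 230), (388, 200, 232), (396, 201, 232), (404, 202, 231), (412, 202, 232), (420, 204, 211)] 190
[(360, 193.66666666666666), (420, 198.23809523809524)]
t (array([ 0.5756, -0.2044, -0.0707]), np.float64(0.11667805453754891))
s (array([ 0.5821, -0.2072, -0.0456]), np.float64(0.08663181610166508))
ts (array([ 0.5766, -0.2054, -0.0756]), np.float64(0.2443463003396585))
0.35 [[484.4867 263.482 ]]
0.4 [[489.4322 227.9651]]
0.45 [[494.6797 190.2798]]
0.5 [[500.2576 150.2213]]
```

```bash
cat >> h.py <<'E'
def go(x,y,z,ang):
    """ang = wanted world angle (rad) of tool x; prints shift mm, turn deg"""
    s=manip.sense();r=R.from_quat(s['tool_rot']).as_matrix()
    d=r.T@(np.array([x,y,z])-s['tcp_pos'])*1000
    a=np.arctan2(r[1,0],r[0,0]);t=-np.degrees((ang-a+np.pi)%(2*np.pi)-np.pi)
    print('shift',np.round(d,1),'turn',round(t,2),'t',s['t'],'tilt',np.round(np.degrees(np.arccos(-r[2,2])),2))
E
python3 -c "
from h import *
go(.563,-.247,.12,1.407)"
```

```text
shift [ 483.7 -245.5  111.3] turn -66.19 t 1.7 tilt 0.0
```

step_arm:
  targets: "44 -22 10 -8; 88 -44 20 -16; 132 -67 30 -24; 176 -90 40 -32; 220 -112 50 -40; 264 -134 61 -48; 308 -156 71 -56; 352 -179 81 -62; 396 -201 91 -66.2; 440 -223 101 -66.2; 483.7 -245.5 111.3 -66.2; 483.7 -245.5 111.3 -66.2"
  gripper: 0.55
  squeeze: 25

```text
t: 2.9
tcp_pos: [0.5663, -0.2424, 0.1188]
tool_rot: [0.761, 0.649, 0.001, -0.0]
force: [-1.0, -0.3, -0.2]
finger_gap: 0.45
gripper_force: 0.0
```

```bash
python3 - <<'E'
from h import *
np.set_printoptions(precision=4,suppress=True)
go(.563,-.247,.017,1.407)
im=save('scene','s2.png');t=save('top','t2.png')
a=cv2.resize(im[180:330,340:520],None,fx=3,fy=3,interpolation=cv2.INTER_CUBIC);b=cv2.resize(t[180:300,340:480],None,fx=3,fy=3,interpolation=cv2.INTER_CUBIC)
o=np.zeros((450,960,3),np.uint8);o[:,:540]=a;o[:360,540:]=b
cv2.imwrite('pics/m2.png',cv2.resize(o[...,::-1],(800,375),interpolation=cv2.INTER_AREA))
E
```

```text
shift [ -5.3  -2.6 101.8] turn 0.36 t 2.9 tilt 0.1
```

View pics/m2.png

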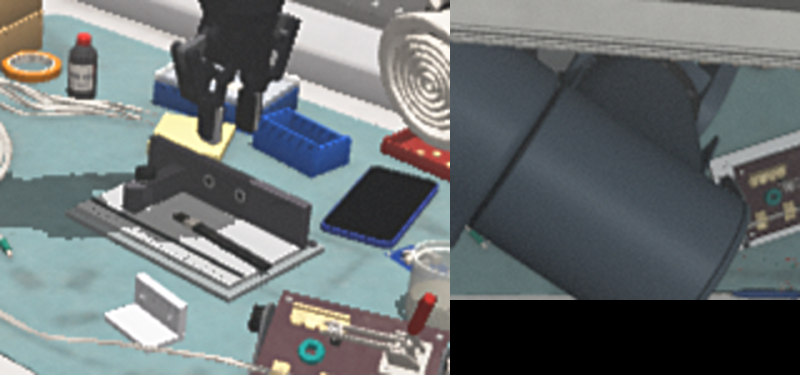

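```bash
python3 - <<'E'
from h import *
np.set_printoptions(precision=4,suppress=True)
manip.snapshot('scene')
jm=mask('scene','jig');bm=mask('scene','brush');
print([(round(a[0],2),a[1].sum()) for a in jm+bm])
print('jig',fit(('scene',),[jm[0][1]],JIG,(.58,-.207,-.06),0))
print('brush',fit(('scene',),[bm[0][1]],BRUSH,(.565,-.247,-1.735),.014))
for q,z in(('fence_foot',.014),('stop_face',.014),('brush',.014)):
    r=manip.mark_of('scene',q);print(q,[(np.round(a['position'],1),round(a['p'],2),unproj('scene',a['position'],z)[:2]) for a in r[:2]])
# phone left corner, pcb corner at pixel of composite -> scene
for u,v in((322,232),(262,305),(322,247),(232,298)):print(unproj('scene',(340+u/800*960/3,180+v*1.2/3),0))
E
```

```text
[(0.79, np.float64(3569.0)), (0.51, np.float64(217.0))]
jig (array([ 0.5808, -0.2025, -0.0653]), np.float64(0.08430548459226782))
brush (array([ 0.5649, -0.2473, -1.7446]), np.float64(0.2031806270895455))
fence_foot [(array([431.8, 260.8]), 0.65, array([ 0.6351, -0.2072]))]
stop_face [(array([400.6, 259.7]), 0.91, array([ 0.586 , -0.1511]))]
brush [(array([429.7, 277.2]), 0.53, array([ 0.5678, -0.2505]))]
[ 0.671  -0.2897  0.    ]
[ 0.5243 -0.3244  0.    ]
[ 0.6471 -0.3054  0.    ]
[ 0.515  -0.2991  0.    ]
```

step_arm:
  targets: "-3 -1 40 0.3; -5.5 -2 80 0.4; -5.5 -2 95 0.4; -5.5 -2 101.5 0.4; -5.5 -2 101.5 0.4"

```text
t: 3.8
tcp_pos: [0.5601, -0.2525, 0.0184]
tool_rot: [0.765, 0.644, -0.0, -0.0]
force: [0.3, 0.2, 1.2]
finger_gap: 0.454
gripper_force: 0.0
```

step_arm:
  targets: "0 0 0 0; 0 0 0 0; 0 0 0 0; 0 0 0 0; 0 0 0 0"
  gripper: 1

```text
t: 4.3
tcp_pos: [0.5613, -0.2528, 0.0202]
tool_rot: [0.765, 0.644, 0.0, 0.002]
force: [0.3, -0.4, 7.2]
finger_gap: 0.117
gripper_force: 26.1
```

step_arm:
  targets: "0 0 -20 0; 0 0 -40 0; 0 0 -55 0; 0 0 -55 0"

```text
t: 4.7
tcp_pos: [0.5616, -0.2529, 0.0759]
tool_rot: [0.765, 0.644, 0.001, 0.002]
force: [0.5, -0.9, -0.5]
finger_gap: 0.111
gripper_force: 24.3
```

```bash
python3 - <<'E'
from h import *
s=manip.sense();print(s['tcp_pos'],s['finger_gap'],s['gripper_force'])
go(.565,-.346,.072,-.067)
E
```

```text
[ 0.5615761  -0.25289062  0.07585231] 0.11086863746754184 24.34779703617096
shift [-91.2  19.1   4.1] turn 84.07 t 4.7 tilt 0.28
```

step_arm:
  targets: "-9 2 0 8.4; -18 4 0 16.8; -27 6 0 25.2; -36 8 0 33.6; -45 10 0 42; -54 12 0 50.4; -64 14 0 58.8; -73 16 0 67.2; -82 18 2 75.6; -91.2 19.1 4 84; -91.2 19.1 4 84"

```text
t: 5.8
tcp_pos: [0.5629, -0.346, 0.0683]
tool_rot: [0.999, -0.033, -0.0, -0.0]
force: [-0.0, 0.1, -0.5]
finger_gap: 0.118
gripper_force: 24.4
```

```bash
python3 - <<'E'
from h import *
np.set_printoptions(precision=4,suppress=True)
s=manip.sense();print(s['tcp_pos'],s['gripper_force'])
go(.565,-.346,.004,-.067)
im=save('scene','s3.png')
cv2.imwrite('pics/s3c.png',cv2.resize(im[180:330,340:540,::-1],None,fx=3.5,fy=3.5,interpolation=cv2.INTER_CUBIC))
E
```

```text
[ 0.5629 -0.346   0.0683] 24.353976845741272
shift [ 2.1 -0.1 64.3] turn 0.01 t 5.8 tilt 0.06
```

View pics/s3c.png

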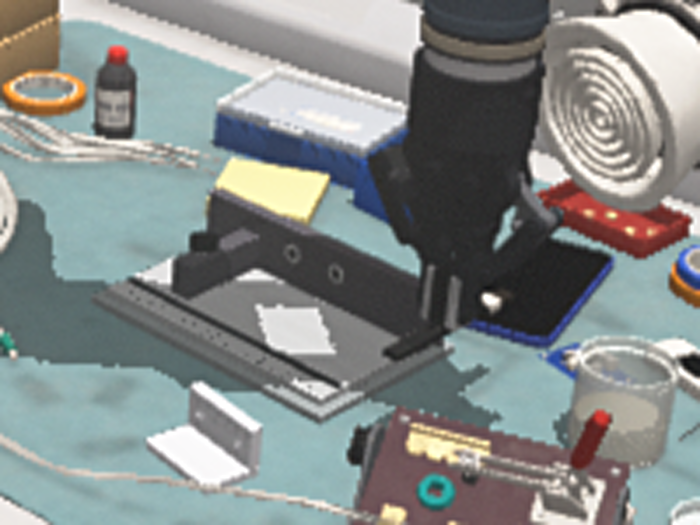

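step_arm:
  targets: "2 0 30 0; 2 0 52 0; 2 0 60 0; 2 0 62 0; 2 0 62 0"

```text
t: 6.35
tcp_pos: [0.5658, -0.3452, 0.0078]
tool_rot: [0.999, -0.032, 0.0, 0.0]
force: [0.2, -0.3, -0.2]
finger_gap: 0.11
gripper_force: 24.4
```

step_arm:
  targets: "0 0 1 0; 0 0 2 0; 0 0 2.5 0; 0 0 2.5 0"

```text
t: 6.75
tcp_pos: [0.5661, -0.3458, 0.0062]
tool_rot: [0.999, -0.033, 0.001, 0.001]
force: [-0.3, 0.3, 5.2]
finger_gap: 0.115
gripper_force: 27.1
```

step_arm:
  targets: "0 0 0 0; 0 0 0 0; 0 0 0 0; 0 0 -15 0; 0 0 -50 0; 0 0 -90 0; 0 0 -100 0"
  gripper: 0.7

```text
t: 7.45
tcp_pos: [0.5681, -0.3475, 0.1107]
tool_rot: [0.999, -0.033, 0.004, 0.003]
force: [0.5, -0.7, -0.3]
finger_gap: 0.299
gripper_force: 0.0
```

```bash
python3 - <<'E'
from h import *
np.set_printoptions(precision=4,suppress=True)
manip.snapshot('scene')
r=mask('scene','brush');print([(round(a[0],2),a[1].sum(),a[2]) for a in r])
if r:print(fit(('scene',),[r[0][1]],BRUSH,(.568,-.345,-.067),0.))
go(.507,.162,.12,1.871)
go(.45,-.05,.11,1.871)
E
```

```text
[(0.57, np.float64(155.0), [471.4, 291.7])]
(array([ 0.6182, -0.3443, -0.006 ]), np.float64(0.6928273244781783))
shift [ -93.1 -503.4  -14. ] turn -110.97 t 7.55 tilt 0.34
shift [-136.1 -288.1   -3.4] turn -110.97 t 7.55 tilt 0.34
```

step_arm:
  targets: "-8 -39 0 -8.5; -15 -78 -2 -17; -22 -116 -3 -25.5; -29 -155 -4 -34; -36 -194 -5 -42.5; -44 -233 -6 -51; -51 -271 -8 -59.5; -58 -310 -9 -68; -65 -349 -10 -76.5; -72 -388 -11 -85; -79 -426 -12 -93.5; -86 -465 -13 -102"
  gripper: 0.5

```text
t: 8.75
tcp_pos: [0.5086, 0.1257, 0.1167]
tool_rot: [0.652, 0.758, -0.001, -0.001]
force: [1.1, -0.1, -1.1]
finger_gap: 0.499
gripper_force: 0.0
```

```bash
python3 - <<'E'
from h import *
np.set_printoptions(precision=4,suppress=True)
im=save('scene','s4.png');save('top','t4.png')
M={}
for n in('top','scene'):
  for q in ('brush','jig'):
    r=mask(n,q);print(n,q,[(round(a[0],2),a[1].sum(),a[2]) for a in r])
    if r:M[n,q]=r[0][1]
  if (n,'brush') in M:print(fit((n,),[M[n,'brush']],BRUSH,(.565,-.345,-.067),0.))
print('jig s',fit(('scene',),[M['scene','jig']],JIG,(.58,-.203,-.065),0))
C,Rr=np.meshgrid(np.arange(640),np.arange(480))
vt=(Rr>183+(C-115)*40/525.).astype(float)
print('jig t',fit(('top',),[M['top','jig']],JIG,(.576,-.203,-.065),0,[vt]))
a=cv2.resize(im[220:320,360:520,::-1],None,fx=4,fy=4,interpolation=cv2.INTER_CUBIC)
for P in pts(JIG,(.581,-.2025,-.065),0)+pts(BRUSH,(.566,-.346,-.067),0):
    for u in proj('scene',P):cv2.circle(a,tuple(int(v) for v in ((u-[360,220]+.5)*4)),2,(0,0,255),-1)
cv2.imwrite('pics/s4c.png',a)
go(.507,.162,.12,1.871)
E
```

```text
top brush [(0.54, np.float64(108.0), [431.9, 217.1]), (0.18, np.float64(119.0), [369.8, 205.4])]
top jig [(0.91, np.float64(1940.0), [385.9, 215.9])]
(array([ 0.57  , -0.3445, -0.111 ]), np.float64(0.7698257080610021))
scene brush [(0.56, np.float64(69.0), [473.5, 290.6])]
scene jig [(0.67, np.float64(3599.0), [419.0, 269.5]), (0.64, np.float64(597.0), [292.3, 227.3])]
(array([ 0.5918, -0.346 ,  0.1055]), np.float64(2.348792270531401))
jig s (array([ 0.5814, -0.2027, -0.067 ]), np.float64(0.04857449509395311))
jig t (array([ 0.5767, -0.204 , -0.0744]), np.float64(0.03631898120072771))
shift [38.5  2.6 -2.8] turn -9.06 t 9.05 tilt 0.09
```

View pics/s4c.png

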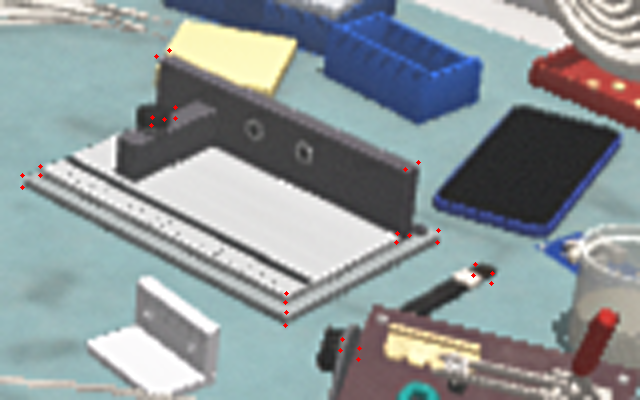

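```bash
python3 -c "
from h import *
go(.5213,.1662,.014,1.870)"
```

```text
shift [ 40.7  17.5 103.2] turn -9.0 t 9.05 tilt 0.09
```

step_arm:
  targets: "20 9 5 -4.5; 40.7 17.5 30 -9; 40.7 17.5 70 -9; 40.7 17.5 90 -9; 40.7 17.5 103 -9; 40.7 17.5 103 -9"

```text
t: 9.65
tcp_pos: [0.5209, 0.1657, 0.0133]
tool_rot: [0.594, 0.804, -0.001, -0.001]
force: [0.2, -0.5, -0.2]
finger_gap: 0.503
gripper_force: 0.0
```

```bash
python3 -c "
from h import *
go(.5213,.1662,.014,1.870)
im=save('scene','s5.png')
cv2.imwrite('pics/s5c.png',cv2.resize(im[160:270,210:380,::-1],None,fx=4,fy=4,interpolation=cv2.INTER_CUBIC))"
```

```text
shift [ 0.4  0.5 -0.7] turn -0.06 t 9.65 tilt 0.22
```

View pics/s5c.png

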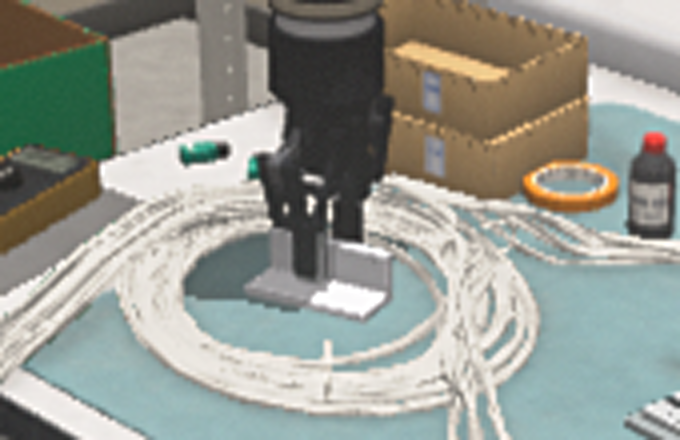

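step_arm:
  targets: "0 0 0 0; 0 0 0 0; 0 0 0 0; 0 0 0 0; 0 0 0 0; 0 0 0 0"
  gripper: 1
  squeeze: 50

```text
t: 10.3
tcp_pos: [0.5224, 0.167, 0.016]
tool_rot: [0.593, 0.805, 0.0, 0.001]
force: [-0.4, -1.8, 6.6]
finger_gap: 0.076
gripper_force: 54.7
```

step_arm:
  targets: "0 0 -20 0; 0 0 -45 0; 0 0 -80 0; 0 0 -90 0; 0 0 -90 0"

```text
t: 10.8
tcp_pos: [0.523, 0.1674, 0.1065]
tool_rot: [0.593, 0.805, 0.001, 0.002]
force: [-0.0, -0.3, -1.6]
finger_gap: 0.083
gripper_force: 53.7
```

```bash
python3 - <<'E'
from h import *
np.set_printoptions(precision=4,suppress=True)
s=manip.sense();r=R.from_quat(s['tool_rot']).as_matrix();print(s['tcp_pos'],np.arctan2(r[1,0],r[0,0]),s['gripper_force'],s['force'])
for n in('top','scene'):
    manip.snapshot(n);r=mask(n,'work');print([(round(a[0],2),a[1].sum(),a[2]) for a in r])
    for m in r[:1]: print(n,fit((n,),[m[1]],ANG(.09),(.506,.161,.3),s['tcp_pos'][2]-.0135))
E
```

```text
[0.523  0.1674 0.1065] 1.8716060318068892 53.72388303279877 [-0.0412 -0.2997 -1.6474]
[(0.44, np.float64(98.0), [276.7, 220.2])]
top (array([0.5095, 0.1491, 0.3407]), np.float64(4.492476990796319))
[(0.72, np.float64(560.0), [290.6, 196.5]), (0.47, np.float64(377.0), [396.8, 254.7])]
scene (array([0.5039, 0.1563, 0.2527]), np.float64(0.1785364145658263))
```

```bash
python3 -c "
from h import *
go(.580,-.2157,.10,1.501)"
```

```text
shift [-383.1  -56.6    3.4] turn 21.23 t 11.0 tilt 0.18
```

step_arm:
  targets: "-25 -4 0 2; -60 -9 0 4; -98 -15 0 6; -136 -21 0 8; -174 -26 0 10; -212 -32 0 12; -250 -38 0 14; -288 -43 0 16; -325 -48 1 18; -355 -53 2 20; -375 -56 3 21.2; -383 -56.6 3.4 21.2"

```text
t: 12.2
tcp_pos: [0.5808, -0.2172, 0.1002]
tool_rot: [0.732, 0.681, -0.0, -0.001]
force: [0.1, -0.7, -1.0]
finger_gap: 0.078
gripper_force: 53.7
```

```bash
python3 - <<'E'
from h import *
np.set_printoptions(precision=4,suppress=True)
im=save('scene','s6.png');s=manip.sense();print(s['tcp_pos'])
r=mask('scene','work');print([(round(a[0],2),a[1].sum(),a[2]) for a in r])
for z in(.014,.0165): print(fit(('scene',),[r[0][1]],ANG(.09),(.565,-.214,-.07),s['tcp_pos'][2]-z))
go(.580,-.2157,.034,1.501)
cv2.imwrite('pics/s6c.png',cv2.resize(im[190:310,340:500,::-1],None,fx=4,fy=4,interpolation=cv2.INTER_CUBIC))
E
```

```text
[ 0.5812 -0.2173  0.1005]
[(0.61, np.float64(752.0), [425.3, 239.0])]
(array([ 0.5647, -0.2192, -0.0692]), np.float64(0.17532853566958698))
(array([ 0.5686, -0.2166, -0.0642]), np.float64(0.17400396328744264))
shift [-0.1 -0.7 66.7] turn -0.02 t 12.3 tilt 0.09
```

View pics/s6c.png

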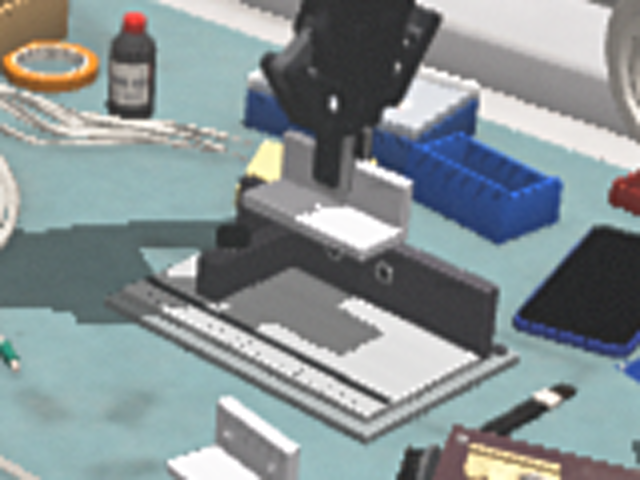

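step_arm:
  targets: "0 0 30 0; 0 0 55 0; 0 0 64 0; 0 0 67 0; 0 0 67 0"

```text
t: 12.8
tcp_pos: [0.5813, -0.2146, 0.0348]
tool_rot: [0.731, 0.683, 0.0, -0.0]
force: [0.8, 0.1, -1.9]
finger_gap: 0.081
gripper_force: 53.6
```

step_arm:
  targets: "5 0 0 0; 10 0 0 0; 14 0 0 0; 17 0 0 0; 17 0 0 0"

```text
t: 13.3
tcp_pos: [0.583, -0.203, 0.0361]
tool_rot: [0.73, 0.684, -0.002, 0.004]
force: [-4.0, -11.0, -0.7]
finger_gap: 0.078
gripper_force: 53.8
```

step_arm:
  targets: "-3 0 0 0; -6 0 0 0; -6 0 2 0; -6 0 4 0; -6 0 5 0; -6 0 5 0"

```text
t: 13.9
tcp_pos: [0.5818, -0.2039, 0.03]
tool_rot: [0.731, 0.682, -0.0, -0.0]
force: [-0.7, 0.9, 3.5]
finger_gap: 0.081
gripper_force: 54.3
```

step_arm:
  targets: "0 0 0 0; 0 0 0 0; 0 0 0 0; 0 0 0 0"
  gripper: 0.76

```text
t: 14.3
tcp_pos: [0.5819, -0.2045, 0.0294]
tool_rot: [0.731, 0.682, -0.0, -0.0]
force: [0.2, -0.8, 0.0]
finger_gap: 0.239
gripper_force: 0.0
```

step_arm:
  targets: "0 0 -5 0; 0 0 -15 0; 0 0 -35 0; 0 0 -45 0; 0 0 -45 0"

```text
t: 14.8
tcp_pos: [0.5833, -0.2053, 0.0769]
tool_rot: [0.731, 0.682, 0.001, 0.002]
force: [-0.5, -0.3, 0.0]
finger_gap: 0.238
gripper_force: 0.0
```

```bash
python3 - <<'E'
from h import *
np.set_printoptions(precision=4,suppress=True)
im=save('scene','s7.png');s=manip.sense();print(s['tcp_pos'])
r=mask('scene','work');print([(round(a[0],2),a[1].sum(),a[2]) for a in r])
print(fit(('scene',),[r[0][1]],ANG(.09),(.568,-.204,-.067),.014))
E
```

```text
[ 0.5826 -0.2049  0.0758]
[(0.76, np.float64(736.0), [416.9, 263.4])]
(array([ 0.5703, -0.2024, -0.1105]), np.float64(0.086615515771526))
```

```bash
python3 -c "
from h import *
go(.560,-.2027,.075,-.07)"
```

```text
shift [  0.3 -22.   -0. ] turn 90.04 t 14.9 tilt 0.04
```

step_arm:
  targets: "0 -4 0 8.2; 0 -8 0 16.4; 0 -12 0 24.6; 0 -16 0 32.8; 0 -20 0 41; 0 -22 0 49.2; 0 -22 0 57.4; 0 -22 0 65.6; 0 -22 0 73.8; 0 -22 0 82; 0 -22 0 90; 0 -22 0 90"
  gripper: 1

```text
t: 16.1
tcp_pos: [0.5594, -0.2027, 0.0737]
tool_rot: [0.999, -0.035, -0.001, -0.0]
force: [-0.8, 0.1, 0.1]
finger_gap: 0.003
gripper_force: 0.0
```

step_arm:
  targets: "0 0 20 0; 0 0 35 0; 0 0 44 0; 0 0 48 0; 0 0 48 0"

```text
t: 16.6
tcp_pos: [0.5595, -0.2027, 0.0258]
tool_rot: [0.999, -0.034, -0.001, -0.0]
force: [0.0, -0.5, -0.5]
finger_gap: -0.0
gripper_force: 0.0
```

step_arm:
  targets: "3 0 0 0; 6 0 0 0; 9 0 0 0; 12 0 0 0; 15 0 0 0; 18 0 0 0; 21 0 0 0; 24 0 0 0; 27 0 0 0; 29 0 0 0; 31 0 0 0; 31 0 0 0"

```text
t: 17.8
tcp_pos: [0.5914, -0.2052, 0.0266]
tool_rot: [0.999, -0.035, 0.0, 0.0]
force: [0.2, 0.0, -0.1]
finger_gap: 0.002
gripper_force: 0.0
```

step_arm:
  targets: "2 0 0 0; 4 0 0 0; 6 0 0 0; 6 0 0 0"

```text
t: 18.2
tcp_pos: [0.5948, -0.2053, 0.0265]
tool_rot: [0.999, -0.034, -0.002, -0.0]
force: [-5.6, -1.8, 3.4]
finger_gap: -0.003
gripper_force: 2.7
```

step_arm:
  targets: "2 0 0 0; 2 0 0 0"

```text
t: 18.4
tcp_pos: [0.5948, -0.2052, 0.0265]
tool_rot: [0.999, -0.034, -0.005, -0.001]
force: [-9.2, -1.3, 6.2]
finger_gap: 0.002
gripper_force: 4.8
```

```bash
python3 - <<'E'
from h import *
np.set_printoptions(precision=4,suppress=True)
im=save('scene','s8.png');s=manip.sense();print(s['tcp_pos'],s['force'])
r=mask('scene','work');print([(round(a[0],2),a[1].sum(),a[2]) for a in r])
print(fit(('scene',),[r[0][1]],ANG(.09),(.597,-.204,-.067),.014))
cv2.imwrite('pics/s8c.png',cv2.resize(im[200:310,350:490,::-1],None,fx=5,fy=5,interpolation=cv2.INTER_CUBIC))
E
```

```text
[ 0.5948 -0.2052  0.0265] [-9.216  -2.1033  5.7769]
[(0.78, np.float64(641.0), [426.5, 259.6])]
(array([ 0.5973, -0.205 , -0.0641]), np.float64(0.2959774861582698))
```

View pics/s8c.png

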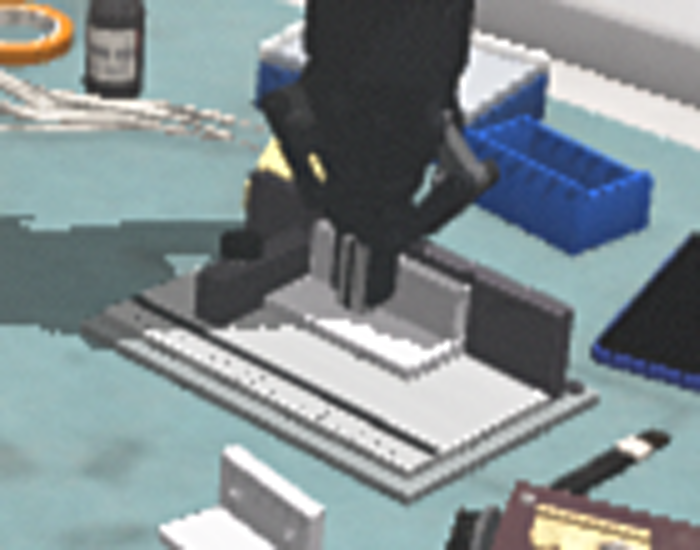

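step_arm:
  targets: "-8 0 0 0; -10 0 -10 0; -8 0 -35 0; -4 20 -48 0; -2 45 -48 0; -2 70 -48 0; -2 78 -48 0; -2 78 -30 0; -2 78 -10 0; -2 78 4 0; -2 78 9 0; -2 78 9 0"

```text
t: 19.7
tcp_pos: [0.5912, -0.2826, 0.0168]
tool_rot: [0.999, -0.034, -0.001, -0.001]
force: [-0.1, 0.7, 0.2]
finger_gap: 0.0
gripper_force: 0.0
```

step_arm:
  targets: "0 -3 0 0; 0 -6 0 0; 0 -9 0 0; 0 -12 0 0; 0 -14 0 0; 0 -14 0 0"

```text
t: 20.3
tcp_pos: [0.5925, -0.2689, 0.0178]
tool_rot: [0.999, -0.034, -0.0, -0.0]
force: [0.3, 0.0, -0.1]
finger_gap: 0.004
gripper_force: 0.0
```

step_arm:
  targets: "0 -2 0 0; 0 -4 0 0; 0 -6 0 0; 0 -7 0 0; 0 -7 0 0"

```text
t: 20.8
tcp_pos: [0.5929, -0.2622, 0.0176]
tool_rot: [0.999, -0.035, -0.0, -0.0]
force: [-0.9, 0.4, -0.3]
finger_gap: 0.001
gripper_force: 0.0
```

step_arm:
  targets: "0 -2 0 0; 0 -4 0 0; 0 -4 0 0; 0 -4 0 0"

```text
t: 21.2
tcp_pos: [0.5932, -0.2588, 0.0177]
tool_rot: [0.999, -0.035, 0.0, 0.0]
force: [-0.5, -1.4, -0.4]
finger_gap: 0.001
gripper_force: 0.8
```

step_arm:
  targets: "0 -2 0 0; 0 -4 0 0; 0 -4 0 0; 0 -4 0 0"

```text
t: 21.6
tcp_pos: [0.5933, -0.2585, 0.018]
tool_rot: [0.999, -0.034, 0.0, 0.003]
force: [-3.7, -11.2, -0.6]
finger_gap: -0.0
gripper_force: 5.5
```

step_arm:
  targets: "0 6 0 0; 0 10 0 0; 0 10 -25 0; -4 10 -55 0; -9 -10 -58 0; -9 -35 -58 0; -9 -55 -58 0; -9 -55 -58 0; -9 -55 -40 0; -9 -55 -20 0; -9 -55 -10 0; -9 -55 -10 0"

```text
t: 22.8
tcp_pos: [0.5871, -0.1983, 0.0256]
tool_rot: [0.999, -0.035, -0.002, -0.001]
force: [0.6, -0.6, 0.1]
finger_gap: 0.002
gripper_force: 0.0
```

```bash
python3 - <<'E'
from h import *
np.set_printoptions(precision=4,suppress=True)
s=manip.sense();print(s['tcp_pos'],s['force'],s['t'])
manip.snapshot('scene')
r=mask('scene','work');b=mask('scene','brush');print([(round(a[0],2),a[1].sum(),a[2]) for a in r+b])
print(fit(('scene',),[r[0][1]],ANG(.09),(.597,-.202,-.067),.014))
E
```

```text
[ 0.5871 -0.1983  0.0256] [ 0.5615 -0.6231  0.0631] 22.8
[(0.56, np.float64(551.0), [429.6, 263.1]), (0.17, np.float64(528.0), [430.0, 263.4])]
(array([ 0.5989, -0.2046, -0.1302]), np.float64(0.441059037044945))
```

step_arm:
  targets: "3 0 0 0; 6 0 0 0; 9 0 0 0; 10 0 1 0; 11 0 3 0; 12 0 5 0; 12 0 5 0; 12 0 5 0"

```text
t: 23.75
tcp_pos: [0.5952, -0.1983, 0.0224]
tool_rot: [0.999, -0.034, -0.006, -0.002]
force: [-10.1, 0.1, 5.9]
finger_gap: 0.002
gripper_force: 5.1
```

step_arm:
  targets: "-0.5 0 1 0; -0.5 0 2 0; -0.5 0 2 0; -0.5 0 2 0"

```text
t: 24.15
tcp_pos: [0.5952, -0.1984, 0.0221]
tool_rot: [0.999, -0.034, -0.005, -0.001]
force: [-11.7, 1.1, 13.8]
finger_gap: 0.003
gripper_force: 9.4
```

step_arm:
  targets: "-1 0 -1.3 0; -1 0 -1.3 0; -1 0 -1.3 0; -1 0 -1.3 0"

```text
t: 24.55
tcp_pos: [0.5952, -0.1984, 0.0221]
tool_rot: [0.999, -0.034, -0.004, -0.001]
force: [-8.3, 1.6, 5.8]
finger_gap: 0.0
gripper_force: 5.5
```

```bash
python3 - <<'E'
from h import *
np.set_printoptions(precision=4,suppress=True)
for n in('scene','top'):
    manip.snapshot(n);s=manip.sense();print(s['tcp_pos'],s['force'],s['ft_torque'],s['t'])
    for q,z in(('work_end',.014),('stop_face',.014),('work_heel',.014),('fence_foot',.014)):
        r=manip.mark_of(n,q);print(n,q,[(np.round(a['position'],1),round(a['p'],2),unproj(n,a['position'],z)[:2]) for a in r[:1]])
m=manip.masks_of('scene','work');print(m[0]['p'],m[0]['pixels'].sum())
# standing-leg top edge slope vs fence via mask: leftmost/rightmost profile
px=m[0]['pixels'];
def top(p):return [(c,round(float(proj('scene',[0,0,0])[0,0]*0+np.where(px[:,c])[0].min()),0)) for c in range(405,446,3) if px[:,c].any()]
print(top(px))
for p in((.599,-.199,-.067),(.599,-.199,-.13)):
    P=pts(ANG(.09),p,.014)[1];print(np.round(proj('scene',P[[1,3,5,7]]),1).tolist())
E
```

```text
[ 0.5952 -0.1984  0.0221] [-7.6062  0.9842  5.8587] [ 0.1327  1.084  -0.0189] 24.6
scene work_end [(array([211.1, 213.9]), 0.65, array([0.4194, 0.3846]))]
scene stop_face []
scene work_heel [(array([427.2, 262.4]), 0.92, array([ 0.6207, -0.2043]))]
scene fence_foot [(array([434.3, 260.5]), 0.67, array([ 0.6406, -0.2106]))]
[ 0.5952 -0.1984  0.0221] [-7.9269  0.6029  5.9663] [ 0.178   1.1647 -0.0237] 24.85
top work_end []
top stop_face []
top work_heel []
top fence_foot []
0.66 600
[(405, 258.0), (408, 256.0), (411, 254.0), (414, 245.0), (417, 262.0), (420, 263.0), (423, 262.0), (426, 259.0), (429, 251.0), (432, 252.0), (435, 253.0), (438, 255.0), (441, 257.0)]
[[439.3, 256.6], [410.1, 243.2], [441.5, 255.6], [412.3, 242.2]]
[[438.8, 257.1], [411.1, 242.9], [441.1, 256.1], [413.5, 242.0]]
```

step_arm:
  targets: "0 0 0.3 0; 0 0 0.3 0; 0 0 0.3 0; 0 0 0.3 0"

```text
t: 25.5
tcp_pos: [0.5952, -0.1984, 0.0221]
tool_rot: [0.999, -0.034, -0.004, -0.001]
force: [-7.9, 1.0, 7.4]
finger_gap: -0.003
gripper_force: 6.0
```

```bash
python3 -c "
from h import *
s=manip.sense();print(s['force'],s['qd'].round(3));print(manip.sign_off())"
```

```text
[-7.94342234  1.04713246  7.37780348] [ 0.    -0.001 -0.001 -0.002 -0.    -0.001]
the job is handed in; nothing more can be done
None
```

I handed the job in at 25.5 s: the brush is on the bench right of the jig, and by touch the angle is seated against stop and fence, held by about 8 N back and 7.4 N down from the fingers; seating was checked by contact forces only, no verdict came back, and I viewed 11 pictures against the limit of 10.

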